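Open the child-proof solvent bottle in its bench block

TASK

Take the white square bottle with the red push-and-turn cap by its body, never by the cap, and stand it gently all the way down in the square well of the oak bench block, then let go of it. Now take it by the cap: push the cap in against its spring, turn it counter-clockwise past its safety stop until it is fully open with the white pointer at the green dot, and let go so that the cap springs back up, the bottle still standing down in its well. Leave the other things on the bench alone.

Things in the scene. Friction and masses are not known exactly. Their poses are not given: they have to be found in the camera images.
- bottle: White square solvent bottle with a blue label band, standing upright: body 50 x 50 mm (straight flat sides along its x and y axes) and 58 mm tall, about 0.16 kg (may be 0.11 to 0.25). Origin: centre of its underside; z up. On top sits the red cap; a flat shoulder 58 mm up shows a red dot (locked) and a green dot (open) beside the cap. Its body can be gripped from above across any two opposite sides; the topmost point (the spout on the cap) is 92 mm above the underside.
- cap (a joint): How far the red cap is pushed in, in m: 0 when up, 0.006 when fully in. A spring holds it up: about 4 N to start, 12 N fully in. It must be pushed in at least 4 mm to pass the safety stop.
- cap_turn (a joint): Turn of the red cap on the bottle, in rad, growing counter-clockwise seen from above: 0 locked (white pointer at the red dot), 1.3 fully open at the end stop (pointer at the green dot). It starts between 0 and 0.12. Unpressed it is blocked at about 0.2 by the safety stop; pushed in it turns freely with little friction; beyond about 1.0 it can spring back up and stays where it is left.
- cap_top (a point): Centre of the cap's flat top on the bottle's axis, 88 mm above the bottle's underside when the cap is up. The cap is a ribbed red cylinder 38 mm in diameter and 22 mm tall (its lower edge 8 mm above the shoulder when up, 2 mm when pushed in), with a white pointer on top and a spout 12 mm wide and 4 mm high in the middle.
- block: Oak bench block screwed to the bench (it does not move), 150 mm along its x, 100 mm along its y, 32 mm tall. Origin: centre of its underside. It has one square well; three short metal mandrels stick up 24 mm from its top, 58 mm along +x from its centre.
- well (a point): Centre of the floor of the block's square well, 10 mm above the bench; axes as the block's. The well is 54 x 54 mm, sides along the block's x and y, 22 mm deep, its rim chamfered by 3 mm; the bottle fits any of the four ways round with 2 mm play a side. It lies 25 mm along -x from the block's centre.
- oil_bottle: Bystander: small round amber bottle with a black cap, 42 mm in diameter, 90 mm tall, standing. Origin: centre of the underside.
- pad_jar: Bystander: clear jar with a white lid, 54 mm in diameter, 58 mm tall, standing. Origin: centre of the underside.
- screwdriver: Bystander: screwdriver with a wooden handle, 170 mm long, lying along its x. Origin: under its middle.
- pliers: Bystander: red-handled pliers, about 150 mm long along x, 12 mm thick, lying. Origin: under the middle.
- upper_joint: Bystander: black clarinet joint with silver keys, 230 mm long along its x, 32 mm high, lying. Origin: under its middle.
- bell: Bystander: black clarinet bell standing on its flare, 77 mm in diameter at the foot, 100 mm tall. Origin: centre of the underside.
- tin_tray: Bystander: open tin tray, 100 x 75 mm, 20 mm high, with cork offcuts. Origin: centre of the underside.
- mallet: Bystander: rawhide mallet with a wooden handle, 195 mm long along its x, head (32 mm high) to +x, lying. Origin: under its middle.
There are look-alikes about, which are no part of the job. Leave any pink or purple look-alike of the bottle alone.

How it is judged:
By the outcome, as a careful person would: the job done as asked, in the order asked, and still so for the second after the job is handed in, with the robot touching nothing.
It also fails if it takes over 43 s, if anything falls off the work surface, if the arm or the gripper's body presses on something with over 40 N, if the wrist force passes 120 N, or if a joint passes its speed limit or range.

ROBOT

A 7-joint arm with a two-finger parallel gripper is mounted at the origin on the work surface. World frame = base frame: x ahead of the robot, y to its left, z up, the work surface at z = 0. Lengths are in mm, angles in rad, forces in N, time in s.
With the tool pointing down it reaches from about 400 to 925 mm from the base axis. Payload 4.1 kg.
Tool frame: the origin (TCP) lies at the very end of the fingers, on their centre line; the grasp point (between the pads) lies 19 mm behind it; z points along the fingers, y is the line along which they close (so a half turn about z gives the same grasp; the last joint's range is limited). The gripper opens to 85 mm and grips with 20 to 120 N. Pads are 22 mm wide; open, the fingers measure 114 mm over their backs; the gripper's body (76 mm by 85 mm) begins 54 mm behind the grasp point. The pads swing forward as they close: fully open they stand 13 mm farther back than shut.
Start: joints at [-1.416, 0.398, 0.045, 1.537, -0.019, 1.207, -0.051], TCP at [163.181, 629.218, 231.347] pointing down, gripper open.
Joint ranges: [-2.82, 2.82], [-0.49, 2.23], [-1.37, 1.46], [0, 2.46], [-1.36, 4.5], [0.23, 2], [-2.94, 2.94]. Speed limits (rad/s): [2.57, 2.57, 3.14, 3.14, 3.14, 3.14, 3.14].

INTERFACE

Orientations are given as a rotation vector (axis times angle).
In Python, from bench import bot gives the robot as it stands.
- The arm moves only by the shell command python3 -m creep 'ROWS' [OPENING] [FORCE]. ROWS is JSON, a list of rows, each a list of 2 entries, a list of its own where there are three numbers: the shift along the world's x, y, z each as a share of 1 m, from -1 to 1, then the turn, a rotation vector about the world's x, y, z each as a share of 180 degrees, from -1 to 1. In form: [[[tx, ty, tz], [rx, ry, rz]], ...]. A call has exactly 10 rows; each row shifts and turns the commanded pose from where the row before left it; what a row does not reach is not made up. A row lasts 1/12 s, in which the tool goes at most 41.7 mm and 7.16 degrees, less where a joint would pass 70% of its speed; a pose out of reach is approached as far as the arm can. A call with a number of a shift or a turn outside -1 to 1 is refused whole. A call with a gripper value outside its range is refused whole. OPENING is the closure, from -1 (fully open) to 1 (shut), set as the call begins (- or left out, the last holds). The fingers move at their own pace and stop on an object; FORCE is the grip in N (left out, the last holds). Time passes only in rows, so rows that do not move let the fingers close, or fill a call up. It gives the time, the measured TCP pose, the force, the opening and the grip force at its end, in the units of the state.
- bot.sense(): the state, without advancing time (a new reading comes with each control period).
- bot.grab_frame(name): name is "side" or "top"; returns a dict with "frame" (400x640x3 uint8, red, green, blue), "camera_matrix" (3x3 intrinsics, pixels), "k1" (the pictures are not rectified: a ray, as slopes to the right and down, at radius r is drawn at 1 + k1 r^2 times it, then the intrinsics apply), "extrinsics" (4x4, takes a point from world to camera coordinates). Camera axes: x right, y up, looking along -z (the intrinsics and any distortion apply to the point x, -y, -z); pixel columns grow to the right and rows downward; lengths in mm; the calibration is good to about 2 mm. A picture is of the moment at which its call begins. There is no depth.
- bot.hand_in(): hands the job in; it is judged then, once.
The state is a dict: "t": time; "q": joint angles; "qd": joint speeds; "tau": joint torques, N m; "position": TCP position; "tool_rot": TCP orientation; "contact_force": force on the tool from outside, world axes, zero at the start; "wrist_torque": the same for the moment, N m; "width": finger opening in mm; "grasp_force": force on a finger pad.
Only numpy, scipy, OpenCV 4.12 (cv2) and the standard library are available. Lean on these libraries where they do the work, as an engineer would, in place of code of your own. Each camera call takes 0.05 s, during which the arm holds its last target. There are 200 camera calls.

## Working session

There is one attempt and no reset: what is moved stays moved. The work goes in short steps, Python scripts to look and compute and a shell command to move; the robot and the scene stay as the last step left them, time stands still between calls to the robot, and variables do not carry over. Pictures are saved under pics/ and viewed, at most 10 in all, crops included, and the job is handed in when it is done.

```bash
mkdir -p pics; ls
cat > h.py <<'E'
import numpy as np, cv2
from bench import bot
def grab(name,save=None):
    f=bot.grab_frame(name)
    if save: cv2.imwrite('pics/'+save,f['frame'][:,:,::-1])
    return f
def ray(f,u,v):
    K=np.array(f['camera_matrix']);E=np.array(f['extrinsics']);k=f['k1']
    d=np.array([(u-K[0,2])/K[0,0],(v-K[1,2])/K[1,1]]);s=d.copy()
    for _ in range(30): s=d/(1+k*(s@s))
    c=np.array([s[0],-s[1],-1]);R=E[:3,:3]
    return -R.T@E[:3,3],R.T@c
def onz(f,u,v,z):
    o,d=ray(f,u,v);return o+d*(z-o[2])/d[2]
def proj(f,p):
    K=np.array(f['camera_matrix']);E=np.array(f['extrinsics'])
    c=E[:3,:3]@np.array(p,float)+E[:3,3];s=np.array([c[0],-c[1]])/-c[2];s=s*(1+f['k1']*(s@s))
    return K[0,0]*s[0]+K[0,2],K[1,1]*s[1]+K[1,2]
E
python3 - <<'E'
from h import *
for n in('top','side'):
    f=grab(n,n+'0.png');o,d=ray(f,320,200);print(n,o.round(),d.round(2),onz(f,320,200,0).round())
s=bot.sense();print(s)
E
```

```text
pics
top [4.75e+02 1.00e+00 1.24e+03] [ 0.05  0.01 -1.  ] [539.  15.   0.]
side [  34. -530.  754.] [ 0.5   0.55 -0.66] [604.  98.   0.]
{'t': 0.1, 'q': array([-1.41602811,  0.39912194,  0.04504842,  1.53776171, -0.01870599,
        1.20691316, -0.05067595]), 'qd': array([-0.00065044, -0.00257088,  0.0019421 , -0.00301673,  0.00233552,
        0.00044183,  0.00064705]), 'tau': array([ 3.28979833e-03, -4.76259542e+01,  1.36982605e+00, -2.54950011e+01,
        1.19568084e-02,  5.05790842e-03,  1.22250088e-05]), 'position': array([163.02132371, 628.62809421, 230.36164403]), 'tool_rot': array([-3.97345065e-01, -3.11625779e+00,  2.79510056e-03]), 'contact_force': array([ 0.12968316, -0.35405155,  0.81689869]), 'wrist_torque': array([-0.02412568, -0.01317751,  0.02376091]), 'grasp_force': 0.0, 'width': 85.42095551982318}
```

View pics/top0.png

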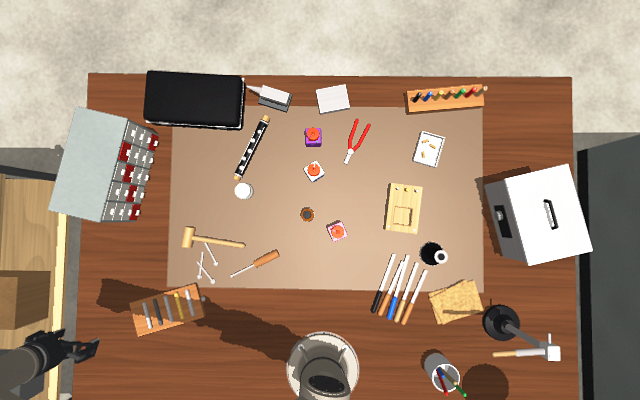

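View pics/side0.png

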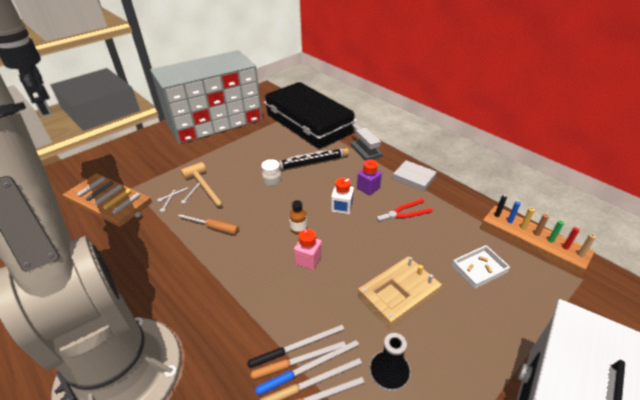

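Three red-capped bottles in top view: purple (313,136), white with blue label (314,171) and pink (337,231). The white one is the target. The side view agrees: white at (343,196), block at (400,288). Next is a close crop and the measurements.

```bash
cat > meas.py <<'E'
from h import *
f=grab('top');g=grab('side')
im=f['frame'];sd=g['frame']
a=cv2.resize(im[150:195,290:340],(400,360),interpolation=cv2.INTER_CUBIC)
b=cv2.resize(im[175:240,375:432],(316,360),interpolation=cv2.INTER_CUBIC)
cv2.imwrite('pics/crop1.png',np.hstack([a,b])[:,:,::-1])
def comp(m,near):
    n,l,s,c=cv2.connectedComponentsWithStats(m.astype(np.uint8),connectivity=8)
    i=min((i for i in range(1,n) if s[i,4]>15),key=lambda i:np.hypot(*(c[i]-near)));return (l==i),c[i],s[i]
def red(I): I=I.astype(int);return (I[...,0]>150)&(I[...,1]<110)&(I[...,2]<90)
m,c,s=comp(red(im),(314,171));print('cap top px',c,s,onz(f,*c,88).round(1))
m2,c2,s2=comp(red(sd),(343,186));print('cap side px',c2,s2,onz(g,*c2,80).round(1))
o1,d1=ray(f,*c);o2,d2=ray(g,*c2)
A=np.c_[d1,-d2];t=np.linalg.lstsq(A,o2-o1,rcond=None)[0];print('tri',(o1+d1*t[0]).round(1),(o2+d2*t[1]).round(1))
w=(im.min(2)>150);m3,c3,s3=comp((w|red(im)),(314,171));
m3=cv2.morphologyEx(m3.astype(np.uint8),cv2.MORPH_CLOSE,np.ones((3,3)))
cs=max(cv2.findContours(m3,0,2)[0],key=cv2.contourArea)[:,0]
P=np.array([onz(f,*p,58)[:2] for p in cs],np.float32);print('bottle rect z58',cv2.minAreaRect(P),s3)
hsv=cv2.cvtColor(im,cv2.COLOR_RGB2HSV)
o=(hsv[...,0]>15)&(hsv[...,0]<30)&(hsv[...,1]>85)&(hsv[...,2]>140)
m4,c4,s4=comp(o,(403,208));m4=cv2.morphologyEx(m4.astype(np.uint8),cv2.MORPH_OPEN,np.ones((3,3)))
cs=max(cv2.findContours(m4,0,2)[0],key=cv2.contourArea)[:,0]
P=np.array([onz(f,*p,32)[:2] for p in cs],np.float32);print('block rect z32',cv2.minAreaRect(P),s4)
E
python3 meas.py
```

```text
cap top px [312.05405405 132.86486486] [307 127  12  14  74] [740.5  41.4  88. ]
cap side px [342.08287293 184.93922652] [334 178  17  15 181] [624.9  34.9  80. ]
tri [756.4  43.8  19.2] [690.   97.2   5.7]
bottle rect z58 ((628.5971069335938, 35.271820068359375), (50.757747650146484, 50.20292282104492), 32.952491760253906) [304 160  21  22 167]
block rect z32 ((509.2840881347656, -221.6782989501953), (38.27961730957031, 130.15505981445312), 83.16118621826172) [385 183  35  51 988]
```

View pics/crop1.png

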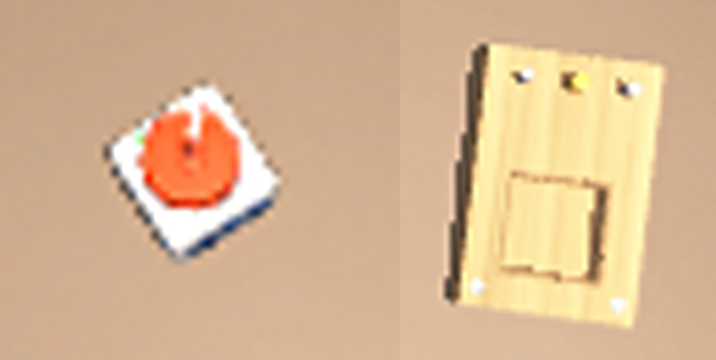

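The crop confirms the choice: white shoulder, red cap with its pointer at the upper end, green dot at crop (140,140), blue label side visible. The block's mandrels are at the top (+x), with the well rim corners near crop (510,173), (607,185), (597,282) and (500,270). My first red-mask match hit the purple bottle's cap (y=133), so I discard it. The white bottle's rectangle measures 50.8x50.2 mm, matching the 50x50 given. Next I work out the block and well.

Run:
```python
from h import *
from scipy.spatial.transform import Rotation as R
f=grab('top');g=grab('side')
W=lambda q,z:np.array([onz(f,375+(x-400+.5)*65/360-.5+.0 if 0 else 375+(x-400+.5)*57/316-.5,175+(y+.5)*65/360-.5,z)[:2] for x,y in q])
b=W([(487,43),(663,66),(632,327),(458,300)],32);w=W([(510,173),(607,185),(597,282),(500,270)],32)
for n,q in(('block',b),('well',w)):
    print(n,q.mean(0).round(1),cv2.minAreaRect(q.astype(np.float32)),[round(float(np.linalg.norm(q[i]-q[i-1])),1) for i in range(4)])
yaw=np.arctan2(*( (b[0]+b[1]-b[2]-b[3])[::-1]));print('yaw',np.degrees(yaw))
print('well from block',b.mean(0)-25*np.array([np.cos(yaw),np.sin(yaw)]))
# side view: block top corners by wood mask rect for check
for n,p in(('wellfloor',[*w.mean(0),10]),('bottle captop',[628.6,35.3,88])): print(n,'side px',np.round(proj(g,p)),'top px',np.round(proj(f,p)))
# green dot / mandrels check at z56
print('mandrels',W([(522,75),(574,82),(627,88)],56).round(1))
s=bot.sense();print(R.from_rotvec(s['tool_rot']).as_matrix().round(3))
```

```text
block [ 516.9 -250.6] ((516.4087524414062, -250.16168212890625), (101.14537811279297, 150.71534729003906), 83.38783264160156) [148.5, 101.1, 150.5, 99.7]
well [ 491.7 -247. ] ((491.73663330078125, -247.00621032714844), (55.539302825927734, 56.27192687988281), 84.31184387207031) [55.8, 55.5, 55.8, 55.4]
yaw -6.328288168847023
well from block [ 492.01823383 -247.83188132]
wellfloor side px [391. 298.] top px [401. 216.]
bottle captop side px [343. 182.] top px [313. 169.]
mandrels [[ 576.9 -224.1]
 [ 573.3 -253.2]
 [ 570.4 -282.8]]
[[-0.968  0.251 -0.   ]
 [ 0.251  0.968 -0.001]
 [-0.    -0.001 -1.   ]]
```

```bash
python3 -m creep '[[[0.020,-0.028,0],[0,0,-0.013]],[[0.023,-0.030,0],[0,0,-0.013]],[[0.023,-0.030,0],[0,0,-0.013]],[[0.023,-0.030,0],[0,0,-0.013]],[[0.023,-0.030,0],[0,0,-0.013]],[[0.023,-0.030,0],[0,0,-0.013]],[[0.023,-0.030,0],[0,0,-0.013]],[[0.023,-0.030,0],[0,0,-0.013]],[[0.023,-0.030,0],[0,0,-0.013]],[[0.023,-0.030,0],[0,0,-0.013]]]' -1 40
```

```text
t: 1.13
position: [391.0, 329.6, 231.6]
tool_rot: [1.024, 2.97, 0.001]
contact_force: [1.1, 0.5, -0.5]
width: 85.5
grasp_force: 0.0
```

```bash
python3 -m creep '[[[0.024,-0.030,-0.005],[0,0,-0.0105]],[[0.024,-0.030,-0.005],[0,0,-0.0105]],[[0.024,-0.030,-0.005],[0,0,-0.0105]],[[0.024,-0.030,-0.005],[0,0,-0.0105]],[[0.024,-0.030,-0.005],[0,0,-0.0105]],[[0.024,-0.030,-0.005],[0,0,-0.0105]],[[0.024,-0.030,-0.005],[0,0,-0.0105]],[[0.024,-0.030,-0.005],[0,0,-0.0105]],[[0.024,-0.030,-0.005],[0,0,-0.0105]],[[0.021,-0.024,-0.005],[0,0,-0.0105]]]' -1 40; python3 -c "
from h import *
s=bot.sense();print(s);g=grab('side');cv2.imwrite('pics/s1.png',cv2.resize(g['frame'][60:280,250:470],(600,600))[:,:,::-1])"
```

```text
t: 1.97
position: [628.4, 34.1, 181.2]
tool_rot: [1.499, 2.759, -0.001]
contact_force: [0.0, 0.3, 1.0]
width: 85.6
grasp_force: 0.0
{'t': 1.9667, 'q': array([-0.50316473,  0.44547221,  0.51478558,  1.65794673, -0.23912052,
        1.10077927,  0.6539932 ]), 'qd': array([ 0.57530487,  0.49715476,  0.0711735 , -0.51025885, -0.29506471,
        0.09952698,  0.27937639]), 'tau': array([-2.67839938e+00, -4.61283123e+01,  6.33869737e+00, -2.18785197e+01,
        2.18431363e-01, -2.64151715e-02, -1.38028292e-01]), 'position': array([628.42215977,  34.14116644, 181.22780115]), 'tool_rot': array([ 1.49930724e+00,  2.75945364e+00, -7.87596646e-04]), 'contact_force': array([0.02383248, 0.28956611, 1.00717166]), 'wrist_torque': array([-0.0106201 , -0.1048589 ,  0.05760882]), 'grasp_force': 0.0, 'width': 85.57285370989942}
```

View pics/s1.png

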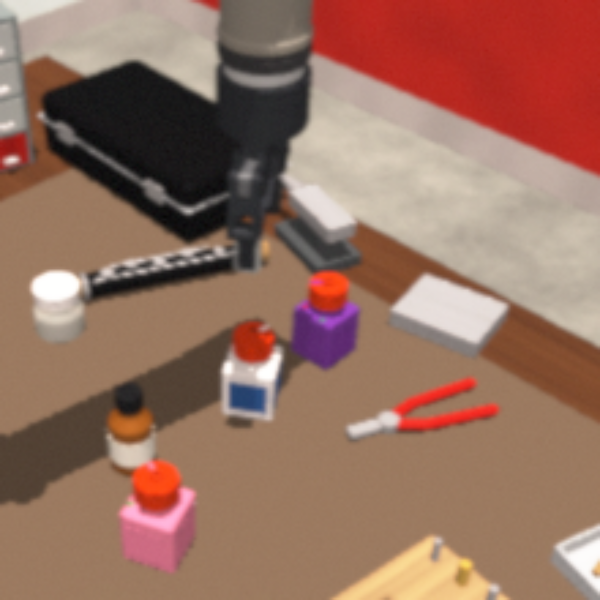

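The gripper hangs straight over the white bottle, at crop (252,350), and its fingers close across the flat sides. Nothing is in the way, so I descend.

```bash
python3 -m creep '[[[0,0.001,-0.018],[0,0,0]],[[0,0,-0.020],[0,0,0]],[[0,0,-0.020],[0,0,0]],[[0,0,-0.020],[0,0,0]],[[0,0,-0.020],[0,0,0]],[[0,0,-0.018],[0,0,0]],[[0,0,-0.016],[0,0,0]],[[0,0,-0.014],[0,0,0]],[[0,0,-0.008],[0,0,0]],[[0,0,0],[0,0,0]]]' -1 40
```

```text
t: 2.85
position: [625.7, 38.4, 25.5]
tool_rot: [-1.493, -2.761, 0.003]
contact_force: [-0.3, -0.4, -0.3]
width: 85.5
grasp_force: 0.0
```

```bash
python3 -m creep '[[[0.003,-0.003,0],[0,0,0]],[[0,0,0],[0,0,0]],[[0,0,0],[0,0,0]],[[0,0,0],[0,0,0]],[[0,0,0],[0,0,0]],[[0,0,0],[0,0,0]],[[0,0,0],[0,0,0]],[[0,0,0],[0,0,0]],[[0,0,0],[0,0,0]],[[0,0,0],[0,0,0]]]' 1 40
```

```text
t: 3.68
position: [631.3, 34.8, 28.7]
tool_rot: [1.494, 2.761, 0.002]
contact_force: [-0.0, -1.5, 6.4]
width: 49.3
grasp_force: 44.1
```

```bash
python3 -m creep '[[[0,0,0.003],[0,0,0]],[[0,0,0.006],[0,0,0]],[[0,0,0.010],[0,0,0]],[[0,0,0.014],[0,0,0]],[[0,0,0.014],[0,0,0]],[[0,0,0.014],[0,0,0]],[[0,0,0.014],[0,0,0]],[[0,0,0.014],[0,0,0]],[[0,0,0.010],[0,0,0]],[[0,0,0],[0,0,0]]]' 1 50
```

```text
t: 4.52
position: [632.3, 35.1, 130.0]
tool_rot: [1.493, 2.759, 0.006]
contact_force: [0.7, 0.1, -1.4]
width: 49.5
grasp_force: 52.0
```

```bash
python3 -m creep '[[[-0.005,-0.010,0],[0,0,-0.010]],[[-0.009,-0.018,0],[0,0,-0.015]],[[-0.010,-0.020,0],[0,0,-0.015]],[[-0.010,-0.020,0],[0,0,-0.015]],[[-0.010,-0.020,0],[0,0,-0.015]],[[-0.010,-0.020,0],[0,0,-0.015]],[[-0.010,-0.020,0],[0,0,-0.015]],[[-0.010,-0.020,0],[0,0,-0.015]],[[-0.010,-0.020,0],[0,0,-0.015]],[[-0.010,-0.020,0],[0,0,-0.015]]]' 1 50; python3 -m creep '[[[-0.010,-0.020,0],[0,0,-0.015]],[[-0.010,-0.020,0],[0,0,-0.015]],[[-0.010,-0.020,0],[0,0,-0.015]],[[-0.009,-0.018,0],[0,0,-0.015]],[[-0.007,-0.015,0],[0,0,-0.010]],[[0,0,0],[0,0,0]],[[0,0,0],[0,0,0]],[[0,0,0],[0,0,0]],[[0,0,0],[0,0,0]],[[0,0,0],[0,0,0]]]'
python3 - <<'E'
from h import *
f=grab('top');g=grab('side')
a=cv2.resize(f['frame'][150:270,350:470],(400,400),interpolation=cv2.INTER_CUBIC)
b=cv2.resize(g['frame'][200:330,330:460],(400,400),interpolation=cv2.INTER_CUBIC)
cv2.imwrite('pics/c2.png',np.hstack([a,b])[:,:,::-1]);s=bot.sense();print(s['position'],s['tool_rot'],s['q'])
E
```

```text
t: 5.35
position: [535.1, -154.9, 126.4]
tool_rot: [2.086, 2.349, 0.0]
contact_force: [-0.1, -0.3, -2.0]
width: 49.3
grasp_force: 52.0
t: 6.18
position: [491.0, -244.5, 126.2]
tool_rot: [-2.323, -2.114, -0.001]
contact_force: [0.5, -0.8, -1.9]
width: 49.1
grasp_force: 52.0
[ 490.70928087 -244.88711457  126.26009849] [-2.32416228e+00 -2.11355274e+00 -4.82342955e-04] [-0.19324082  0.41203834  0.72926046  1.90951402 -0.33601057  0.94460811
  0.59991069]
```

View pics/c2.png

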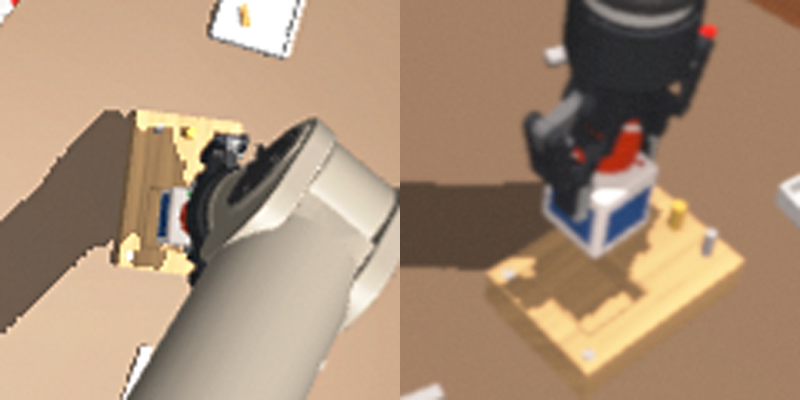

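The bottle hangs upright over the well, and its sides look parallel to the block. Its three visible bottom corners are at side-crop (545,215), (598,257) and (653,212). I cast these onto the known underside height to get its centre.

Run:
```python
from h import *
g=grab('side')
for z in(97.5,):
    p=np.array([onz(g,330+(x-400+.5)*.325-.5,200+(y+.5)*.325-.5,z) for x,y in[(545,215),(598,257),(653,212)]])[:,:2]
    print(p.round(1),np.linalg.norm(p[1]-p[0]),np.linalg.norm(p[2]-p[1]),'centre',(p[0]+p[2])/2,np.degrees(np.arctan2(*(p[2]-p[1])[::-1])),np.degrees(np.arctan2(*(p[0]-p[1])[::-1])))
# well rim front corners check in side view
for q in [(491.7-28-3,-247-28+3),]: print(proj(g,[*q,32]))
s=bot.sense();print(s['position'])
```

```text
[[ 469.9 -217.5]
 [ 468.8 -263.2]
 [ 523.3 -264.8]] 45.651098240736864 54.48172923246505 centre [ 496.57951242 -241.16914146] -1.73417166169391 88.62299885699795
(np.float64(391.38048550321423), np.float64(307.5747891165571))
[ 490.60877965 -245.0360469   126.29607611]
```

```bash
python3 -m creep '[[[0.001,-0.003,-0.005],[0,0,-0.005]],[[0,0,-0.010],[0,0,0]],[[0,0,-0.010],[0,0,0]],[[0,0,-0.010],[0,0,0]],[[0,0,-0.010],[0,0,0]],[[0,0,-0.008],[0,0,0]],[[0,0,-0.004],[0,0,0]],[[0,0,0],[0,0,0]],[[0,0,0],[0,0,0]],[[0,0,0],[0,0,0]]]'
python3 - <<'E'
from h import *
f=grab('top');g=grab('side')
b=cv2.resize(g['frame'][235:335,340:440],(600,600),interpolation=cv2.INTER_CUBIC)
cv2.imwrite('pics/c3.png',b[:,:,::-1])
E
```

```text
t: 7.17
position: [491.5, -249.1, 69.7]
tool_rot: [2.342, 2.092, 0.001]
contact_force: [-0.3, 0.4, -1.8]
width: 49.3
grasp_force: 52.0
```

View pics/c3.png

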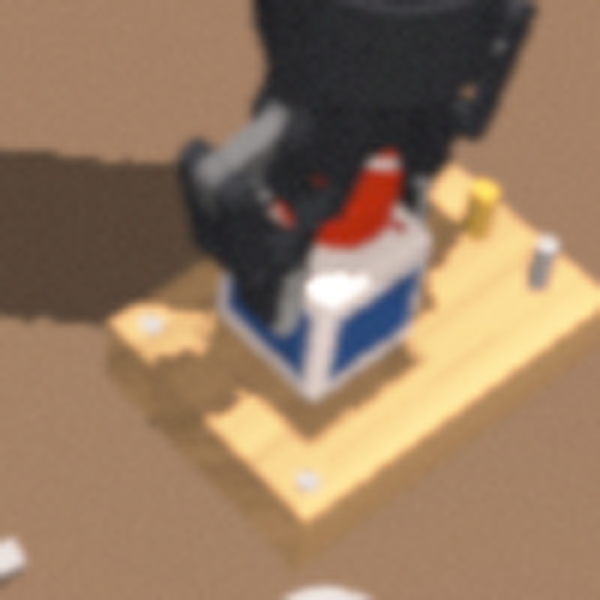

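The bottle hovers square over the well. Its nearest bottom corner is at crop (313,400) and the block's nearest top corner at (308,520). I use the offset between them as a check that doesn't depend on calibration.

Run:
```python
from h import *
g=grab('side')
P=lambda x,y,z:onz(g,340+(x+.5)/6-.5,235+(y+.5)/6-.5,z)[:2]
k=P(308,520,32);a=np.radians(-6.3);R=np.array([[np.cos(a),np.sin(a)],[-np.sin(a),np.cos(a)]])
print('block corner',k,'expected',np.array([516.6,-250.4])+R.T@[-75,-50])
for z in(39.5,41.5,43.5):print(z,P(313,400,z).round(1),R@(P(313,400,z)-k),'want 25 25')
```

```text
block corner [ 435.5679751  -291.69654078] expected [ 436.56621279 -291.86797444]
39.5 [ 468.5 -265.5] [29.85630847 29.65813394] want 25 25
41.5 [ 467.3 -266.2] [28.72985845 28.78949222] want 25 25
43.5 [ 466.1 -267. ] [27.60340843 27.9208505 ] want 25 25
```

```bash
python3 -m creep '[[[0,0,-0.003],[0,0,0]],[[0,0,-0.003],[0,0,0]],[[0,0,-0.003],[0,0,0]],[[0,0,-0.003],[0,0,0]],[[0,0,-0.002],[0,0,0]],[[0,0,-0.002],[0,0,0]],[[0,0,0],[0,0,0]],[[0,0,0],[0,0,0]],[[0,0,0],[0,0,0]],[[0,0,0],[0,0,0]]]'
```

```text
t: 8.15
position: [491.3, -248.9, 53.5]
tool_rot: [2.342, 2.093, 0.0]
contact_force: [-0.3, -0.1, -2.3]
width: 49.0
grasp_force: 52.0
```

```bash
python3 -m creep '[[[0,0,-0.002],[0,0,0]],[[0,0,-0.002],[0,0,0]],[[0,0,-0.002],[0,0,0]],[[0,0,-0.002],[0,0,0]],[[0,0,-0.002],[0,0,0]],[[0,0,-0.002],[0,0,0]],[[0,0,-0.001],[0,0,0]],[[0,0,0],[0,0,0]],[[0,0,0],[0,0,0]],[[0,0,0],[0,0,0]]]'
```

```text
t: 8.98
position: [491.3, -248.8, 40.4]
tool_rot: [2.343, 2.093, 0.0]
contact_force: [0.2, -0.3, -1.1]
width: 49.0
grasp_force: 52.0
```

```bash
python3 -m creep '[[[0,0,-0.001],[0,0,0]],[[0,0,0],[0,0,0]],[[0,0,-0.001],[0,0,0]],[[0,0,0],[0,0,0]],[[0,0,0],[0,0,0]],[[0,0,0],[0,0,0]],[[0,0,0],[0,0,0]],[[0,0,0],[0,0,0]],[[0,0,0],[0,0,0]],[[0,0,0],[0,0,0]]]'
```

```text
t: 9.82
position: [491.3, -248.8, 38.8]
tool_rot: [2.342, 2.093, 0.001]
contact_force: [-1.4, 1.4, 5.1]
width: 49.1
grasp_force: 52.7
```

```bash
python3 -m creep '[[[0,0,0],[0,0,0]],[[0,0,0],[0,0,0]],[[0,0,0],[0,0,0]],[[0,0,0],[0,0,0]],[[0,0,0],[0,0,0]],[[0,0,0],[0,0,0]],[[0,0,0.010],[0,0,0]],[[0,0,0.015],[0,0,0]],[[0,0,0.020],[0,0,0]],[[0,0,0.020],[0,0,0]]]' -1 40; python3 -m creep '[[[0,0,0.020],[0,0,-0.035]],[[0,0,0.015],[0,0,-0.035]],[[0,0,0.010],[0,0,-0.035]],[[0,0,0],[0,0,-0.035]],[[0,0,0],[0,0,-0.035]],[[0,0,0],[0,0,-0.035]],[[0,0,0],[0,0,-0.035]],[[0,0,0],[0,0,-0.035]],[[0,0,0],[0,0,0]],[[0,0,0],[0,0,0]]]'
python3 - <<'E'
from h import *
g=grab('side')
b=cv2.resize(g['frame'][210:335,340:465],(600,600),interpolation=cv2.INTER_CUBIC)
cv2.imwrite('pics/c4.png',b[:,:,::-1]);s=bot.sense();print(s['position'],s['tool_rot'],s['q'])
E
```

```text
t: 10.65
position: [490.8, -248.9, 104.4]
tool_rot: [-2.343, -2.093, 0.001]
contact_force: [0.8, -0.2, 0.8]
width: 85.7
grasp_force: 0.0
t: 11.48
position: [491.2, -248.8, 148.7]
tool_rot: [3.009, 0.901, 0.0]
contact_force: [-0.5, 0.6, -1.1]
width: 85.3
grasp_force: 0.0
[ 491.26372797 -248.74557828  148.70129182] [3.00944654e+00 9.00550222e-01 5.02179512e-04] [-0.35493702  0.46869138  0.97272437  1.88730549 -0.45228141  1.02424978
 -0.17842257]
```

View pics/c4.png

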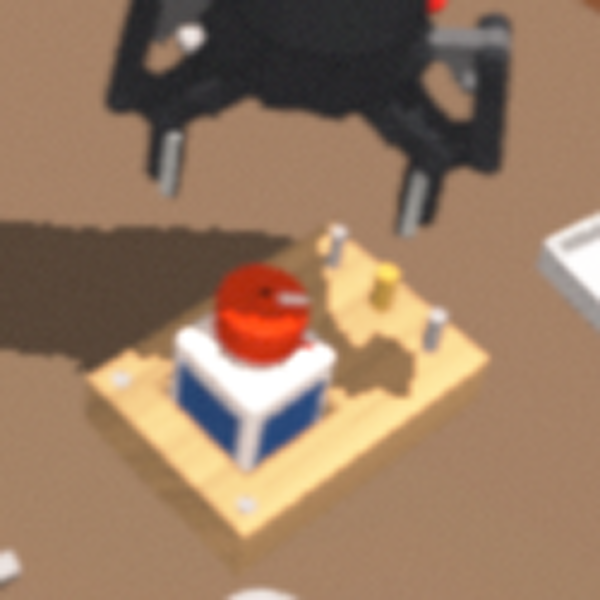

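The bottle stands upright down in the well, cap at crop (262,312) and pointer toward the red dot at the right. The gripper is clear above it. Going down over the cap.

```bash
python3 -m creep '[[[0.0005,0.001,-0.010],[0,0,0]],[[0,0,-0.012],[0,0,0]],[[0,0,-0.012],[0,0,0]],[[0,0,-0.012],[0,0,0]],[[0,0,-0.010],[0,0,0]],[[0,0,-0.008],[0,0,0]],[[0,0,-0.006],[0,0,0]],[[0,0,-0.003],[0,0,0]],[[0,0,0],[0,0,0]],[[0,0,0],[0,0,0]]]'; python3 -m creep '[[[0,0,0],[0,0,0]],[[0,0,0],[0,0,0]],[[0,0,0],[0,0,0]],[[0,0,0],[0,0,0]],[[0,0,0],[0,0,0]],[[0,0,0],[0,0,0]],[[0,0,0],[0,0,0]],[[0,0,0],[0,0,0]],[[0,0,0],[0,0,0]],[[0,0,0],[0,0,0]]]' 1 60
```

```text
t: 12.37
position: [491.9, -248.1, 75.5]
tool_rot: [3.01, 0.896, 0.0]
contact_force: [-0.2, -0.4, 0.3]
width: 85.1
grasp_force: 0.0
t: 13.2
position: [491.7, -247.6, 75.4]
tool_rot: [-3.011, -0.897, -0.0]
contact_force: [-1.0, 1.7, 5.0]
width: 36.2
grasp_force: 59.5
```

```bash
python3 -m creep '[[[0,0,-0.001],[0,0,0]],[[0,0,-0.001],[0,0,0]],[[0,0,-0.001],[0,0,0]],[[0,0,-0.001],[0,0,0]],[[0,0,-0.001],[0,0,0]],[[0,0,-0.0005],[0,0,0]],[[0,0,0],[0,0,0]],[[0,0,0],[0,0,0]],[[0,0,0],[0,0,0]],[[0,0,0],[0,0,0]]]' 1 60
```

```text
t: 14.03
position: [491.8, -247.5, 70.5]
tool_rot: [-3.01, -0.896, -0.001]
contact_force: [-2.4, 2.7, 10.8]
width: 36.3
grasp_force: 60.3
```

```bash
python3 -m creep '[[[0,0,-0.0005],[0,0,0.02]],[[0,0,0],[0,0,0.03]],[[0,0,0],[0,0,0.03]],[[0,0,0],[0,0,0.03]],[[0,0,0],[0,0,0.03]],[[0,0,0],[0,0,0.03]],[[0,0,0],[0,0,0.03]],[[0,0,0],[0,0,0.03]],[[0,0,0],[0,0,0.03]],[[0,0,0],[0,0,0.03]]]' 1 60; python3 -c "
from h import *
s=bot.sense();print(s['wrist_torque'],s['q'][6])"
```

```text
t: 14.87
position: [492.4, -247.9, 70.3]
tool_rot: [2.304, 2.134, 0.002]
contact_force: [-1.6, 2.5, 10.6]
width: 36.0
grasp_force: 60.5
[ 0.64773885  0.31011034 -0.06818473] 0.6592986395393444
```

```bash
python3 -m creep '[[[0,0,0],[0,0,0.03]],[[0,0,0],[0,0,0.03]],[[0,0,0],[0,0,0.03]],[[0,0,0],[0,0,0.02]],[[0,0,0],[0,0,0.01]],[[0,0,0],[0,0,0.01]],[[0,0,0],[0,0,0]],[[0,0,0],[0,0,0]],[[0,0,0],[0,0,0]],[[0,0,0],[0,0,0]]]' 1 60; python3 -c "
from h import *
s=bot.sense();print(s['wrist_torque'],s['q'][6])"
```

```text
t: 15.7
position: [491.9, -248.4, 70.3]
tool_rot: [1.831, 2.552, 0.001]
contact_force: [-2.8, 1.8, 10.4]
width: 36.0
grasp_force: 60.3
[ 0.47777069  0.56548694 -0.10286995] 1.0009547710170779
```

```bash
python3 -m creep '[[[0,0,0],[0,0,0.007]],[[0,0,0],[0,0,0.007]],[[0,0,0],[0,0,0.007]],[[0,0,0],[0,0,0.007]],[[0,0,0],[0,0,0]],[[0,0,0],[0,0,0]],[[0,0,0],[0,0,0]],[[0,0,0],[0,0,0]],[[0,0,0],[0,0,0]],[[0,0,0],[0,0,0]]]' 1 60; python3 -c "
from h import *
s=bot.sense();print(s['wrist_torque'],s['q'][6],s['tool_rot'],s['position'])"
```

```text
t: 16.53
position: [490.5, -246.7, 69.6]
tool_rot: [-1.714, -2.628, -0.002]
contact_force: [-3.9, 3.6, 9.9]
width: 36.2
grasp_force: 60.9
[ 0.85111333  1.04943768 -0.05048376] 1.0762521281234725 [-1.71405911e+00 -2.62846378e+00 -1.71876558e-03] [ 490.46229562 -246.74316709   69.60221636]
```

```bash
python3 -m creep '[[[0,0,0],[0,0,0.007]],[[0,0,0],[0,0,0.007]],[[0,0,0],[0,0,0.007]],[[0,0,0],[0,0,0.007]],[[0,0,0],[0,0,0]],[[0,0,0],[0,0,0]],[[0,0,0],[0,0,0]],[[0,0,0],[0,0,0]],[[0,0,0],[0,0,0]],[[0,0,0],[0,0,0]]]' 1 60; python3 -c "
from h import *
s=bot.sense();print(s['wrist_torque'],s['q'][6],s['tool_rot'],s['position'])"
```

```text
t: 17.37
position: [491.5, -248.1, 70.1]
tool_rot: [-1.599, -2.704, -0.001]
contact_force: [-3.5, 1.7, 9.8]
width: 36.4
grasp_force: 61.3
[ 0.48362488  0.6771991  -0.0113749 ] 1.1516899344985465 [-1.59909795e+00 -2.70406483e+00 -6.98577457e-04] [ 491.48872096 -248.0874267    70.06256012]
```

```bash
python3 -m creep '[[[0,0,0],[0,0,0]],[[0,0,0],[0,0,0]],[[0,0,0],[0,0,0]],[[0,0,0],[0,0,0]],[[0,0,0],[0,0,0]],[[0,0,0.005],[0,0,0]],[[0,0,0.015],[0,0,0]],[[0,0,0.020],[0,0,0]],[[0,0,0.025],[0,0,0]],[[0,0,0.025],[0,0,0]]]' -1 60
python3 - <<'E'
from h import *
g=grab('side')
b=cv2.resize(g['frame'][250:320,360:430],(600,600),interpolation=cv2.INTER_CUBIC)
cv2.imwrite('pics/c5.png',b[:,:,::-1])
E
```

```text
t: 18.2
position: [491.2, -247.8, 160.2]
tool_rot: [-1.598, -2.704, 0.001]
contact_force: [0.9, -0.4, 0.5]
width: 85.4
grasp_force: 0.0
```

View pics/c5.png

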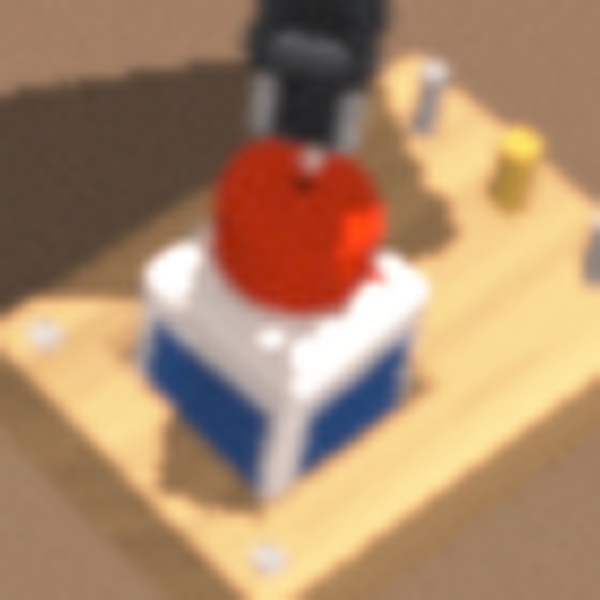

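The cap has sprung up and its pointer now points away, at crop (312,160), instead of right. The green dot is hidden in this view, so I move the arm aside to check from above.

```bash
python3 -m creep '[[[0,0.010,0.010],[0,0,0]],[[0,0.020,0.015],[0,0,0]],[[0,0.025,0.010],[0,0,0]],[[0,0.025,0],[0,0,0]],[[0,0.025,0],[0,0,0]],[[0,0.025,0],[0,0,0]],[[0,0.025,0],[0,0,0]],[[0,0.025,0],[0,0,0]],[[0,0.020,0],[0,0,0]],[[0,0.010,0],[0,0,0]]]'
python3 - <<'E'
from h import *
f=grab('top');g=grab('side')
a=cv2.resize(f['frame'][192:232,380:420],(400,400),interpolation=cv2.INTER_CUBIC)
b=cv2.resize(g['frame'][255:305,365:415],(400,400),interpolation=cv2.INTER_CUBIC)
cv2.imwrite('pics/c6.png',np.hstack([a,b])[:,:,::-1])
E
```

```text
t: 19.08
position: [491.7, -34.7, 194.5]
tool_rot: [-1.593, -2.707, -0.002]
contact_force: [-0.4, -0.2, 0.2]
width: 85.1
grasp_force: 0.0
```

View pics/c6.png

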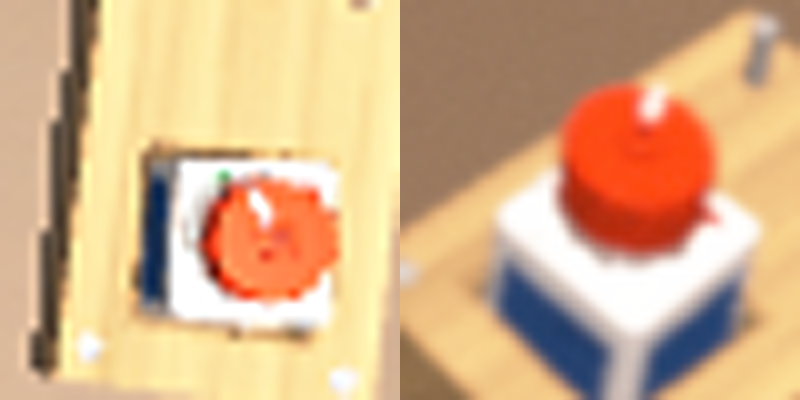

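The bottle is down in the well. In the top crop the cap centre is near (270,240), the pointer tip near (258,205) and the green dot at (223,177). I compute the two azimuths, each cast at its own height.

Run:
```python
from h import *
f=grab('top');im=f['frame'][192:232,380:420].astype(int)
W=lambda u,v,z:onz(f,u+380,v+192,z)[:2]
red=(im[...,0]>150)&(im[...,1]<140)&(im[...,2]<120)&(im[...,0]-im[...,2]>90)
v,u=np.nonzero(red)
def az(a,b): d=b-a;return np.degrees(np.arctan2(d[1],d[0])),np.linalg.norm(d)
hull=cv2.convexHull(np.c_[u,v].astype(np.float32));(cu,cv_),r=cv2.minEnclosingCircle(hull)
c=W(cu,cv_,98);print('cap centre',c,r)
y,x=np.mgrid[:40,:40]
wt=(im.min(2)>165)&(np.hypot(x-cu,y-cv_)<r-0.3)
print('white px in cap',[(a,b,im[b,a].tolist()) for b,a in zip(*np.nonzero(wt))])
gr=im[...,1]-np.maximum(im[...,0],im[...,2]);gm=np.where(gr>8,gr,0)
w=gm*(np.hypot(x-22,y-17.5)<4);gu,gv=(w*x).sum()/w.sum(),(w*y).sum()/w.sum();G=W(gu,gv,68);print('green',gu,gv,G,az(c,G))
w=np.where(wt,im.min(2)-150,0);pu,pv=(w*x).sum()/w.sum(),(w*y).sum()/w.sum();P=W(pu,pv,99);print('pointer',pu,pv,az(c,P))
# white shoulder edges: bottle rectangle at z68
m=((im.min(2)>185)|red).astype(np.uint8)
n,l,s,cc=cv2.connectedComponentsWithStats(m);k=l[int(cv_),int(cu)]
ct=max(cv2.findContours((l==k).astype(np.uint8),0,2)[0],key=cv2.contourArea)[:,0]
print(cv2.minAreaRect(np.array([W(*p,68) for p in ct],np.float32)),s[k])
```

```text
cap centre [ 491.42699049 -246.28271812] 6.593150615692139
white px in cap [(np.int64(29), np.int64(18), [255, 199, 180]), (np.int64(25), np.int64(19), [255, 255, 255]), (np.int64(25), np.int64(20), [254, 255, 255]), (np.int64(26), np.int64(20), [255, 249, 237]), (np.int64(26), np.int64(21), [255, 255, 255]), (np.int64(26), np.int64(22), [251, 189, 190])]
green 21.678571428571427 17.0 [ 511.65179787 -237.73973554] (np.float64(22.899253458959073), np.float64(21.95507651774982))
pointer 25.7468085106383 20.038297872340426 (np.float64(14.70468972253783), np.float64(10.706628617319815))
((490.4252624511719, -247.98553466796875), (49.39771270751953, 48.935997009277344), 0.2659856379032135) [ 17  16  17  17 228]
```

With the cap's visible side wall allowed for, the pointer is at about 25° and the green dot at about 26.5°. The tool turned 85° and the bottle can only give a few degrees in the well, so the cap must have reached its end stop. The gripper is clear of everything, so I hand in.

```bash
python3 -c "
from bench import bot
print(bot.hand_in())"
```

```text
the job is handed in; nothing more can be done
None
```

I handed the job in at about 19 s: the white bottle is down in the well and released, and its cap is open (pointer within about 2° of the green dot) and sprung back up; no verdict came back.

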